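Clip a battery cell under the sprung finger of the measuring stand

TASK

Put the long battery cell from the rubber mat into the sloping measuring stand, terminals up: use its leading end to push back the sprung finger at the top of the slope, slip it beneath, lower its other end in behind the foot ledge, and let the finger bear down on it. The cell should lie flat on the bed between the guide rails with its lower end at the ledge, with the gripper clear. Handle it gently: do not drop it into the stand or press it hard against it, and leave the two short cells and everything else undisturbed.

Things in the scene. Friction and masses are not known exactly. Their poses are not given: they have to be found in the camera images.
- cell_center (a point): centre of the long cell, the longest on the rubber mat: an aluminium brick with a black top, 140 mm long (its x), 27 thick (y), 60 high (z), 0.35 to 0.57 kg, standing on its 140 x 27 base on the 4 mm thick mat; the point is 30 mm above its base. Two brass terminals, 14 wide, 5 high, on top, 46 mm either side of the middle. Both ends are alike: either may lead. Grasp it across the 27 mm
- short_a_center (a point): centre, 30 mm above the base, of a shorter cell of the same make, 90 x 27 x 60 mm, standing on the mat on one side of the long one; not to be moved
- short_b_center (a point): centre of the second short cell, also 90 x 27 x 60 mm, standing on the mat on the other side of the long one; not to be moved
- bed: sloping aluminium bed of the fixed measuring stand, 80 mm wide, rising away from the robot at 30 degrees. Origin: on the bed's surface, mid-width, at the inner face of the foot ledge. x runs up the slope (bed ends at 220 mm), y across, z square to the bed, leaning 30 degrees from vertical towards the robot. A cell in place has its centre at x = 70, y = 0, z = 30 mm
- ledge (a point): top of the foot ledge, mid-width, at its inner face: a bar across the bed's low end, at bed x from -8 to 0 mm, 60 mm wide, 10 mm high, that stops the cell sliding down. Axes as the bed's
- rails (a point): middle of the channel between the two black guide rails, on the bed's surface at bed x = 75 mm. The rails run from bed x = 30 to 120 mm, 34 mm apart inside, 17 mm high with flared mouths. Axes as the bed's
- finger (a joint): angle of the sprung hold-down finger, hinged across the bed's upper end at bed x = 188, z = 12 mm: 0 empty (resting), about 0.12 on a seated cell, 0.80 pushed fully up and back. Spring force on the cell about 3.7 N when seated, 5 N at 0.35. A cell held parallel to the bed with its base 14 mm above it meets the finger when its centre is at about bed x = 42 mm, and holds it at about 0.28 at x = 73 mm
- finger_face (a point): point on the finger's underside, mid-width, 68 mm from its pivot: about where it bears on the top edge of the cell's upper end. The finger is a steel bar 20 mm wide, 8 thick, leaning from the pivot towards the foot; at rest its underside rises at 38 degrees to the bed for 95 mm, then its tip bends up to 78 degrees for 42 mm more, ending at about bed x = 104, z = 112 mm
- meter: orange multimeter with a black face, 150 x 74 x 34 mm, lying on the table; a bystander, origin under its middle
- driver: screwdriver with a black handle, 190 mm long, lying on the table; a bystander
- spanner: steel spanner, 160 mm long, lying on the table; a bystander
- links: grey open parts box with copper links, 120 x 90 x 45 mm; a bystander, origin under its middle
- jar: clear jar with a black lid, 60 mm across, 75 mm high; a bystander, origin under its middle
Not all that is in view belongs to the job. Leave any green look-alike of the part that bears cell_center alone.

How it is judged:
By the outcome, as a careful person would: the job done as asked, in the order asked, and still so for the second after the job is handed in, with the robot touching nothing.
It also fails if it takes over 45 s, if anything falls off the work surface, if the arm or the gripper's body presses on something with over 40 N, if the wrist force passes 120 N, or if a joint passes its speed limit or range.

ROBOT

A 6-joint arm with a two-finger parallel gripper is mounted at the origin on the work surface. World frame = base frame: x ahead of the robot, y to its left, z up, the work surface at z = 0. Lengths are in m, angles in rad, forces in N, time in s.
With the tool pointing down it reaches from about 0.35 to 0.725 m from the base axis. Payload 6 kg.
Tool frame: the origin (TCP) lies between the finger pads; the fingertips stand bot.finger_overhang ahead of it and the grasp point (between the pads) lies 8 mm behind it (bot.finger_overhang is the distance from the TCP to the fingertips, in m); x points along the fingers, z is the direction in which the jaws open and shut, and the axes are right-handed (so a half turn about x gives the same grasp; the last joint's range is limited). The gripper opens to 85 mm and grips with 20 to 120 N. Pads are 22 mm wide; open, the fingers measure 114 mm over their backs; the gripper's body (76 mm by 85 mm) begins 54 mm behind the grasp point. The pads swing forward as they close: fully open they stand 13 mm farther back than shut.
Start: joints at [-0.868, 0.04, 0.085, 0, -1.615, -0.334], TCP at [0.216, -0.56, 0.242] pointing down, gripper open.
Joint ranges: [-2.56, 2.56], [-1.29, 2.01], [-1.08, 1.49], [-3.29, 1.98], [-2.81, -0.18], [-2.99, 2.99]. Speed limits (rad/s): [2.57, 2.57, 3.01, 3.14, 3.14, 3.14].

INTERFACE

Orientations are given as a 3x3 rotation matrix whose columns are the frame's x, y, z axes.
In Python, from bench import bot gives the robot as it stands. The module is installed in compiled form; this text tells all that it offers.
- The arm moves only by the shell command python3 -m jog 'ROWS'. ROWS is JSON, a list of rows, each an object of numbers: "ax", "ay", "az": the turn, a rotation vector about the tool's x, y, z in rad; "x", "y", "z": the shift along the tool's x, y, z in m; "jaw": the closure, from 0 (fully open) to 1 (shut). A call has 1 to 20 rows; each row is the pose to reach, as a shift and turn from the pose commanded when the call began, along the tool's axes at that moment; what a row does not reach only later rows make up. A row lasts 1/12 s, in which the tool goes at most 41.7 mm and 7.16 degrees, less where a joint would pass 70% of its speed; a pose out of reach is approached as far as the arm can. A call with a gripper value outside its range is refused whole. The fingers move at their own pace and stop on an object; the grip force is fixed at half the most. Time passes only in rows, so rows that repeat a pose let the fingers close. It gives the time, the measured TCP pose, the force and the opening at its end, in the units of the state.
- bot.state(): the state, without advancing time (a new reading comes with each control period).
- bot.get_image(name): name is "scene" or "top"; returns a dict with "image" (400x640x3 uint8, red, green, blue), "z_map" (400x640 float32, m along the optical axis (not along the pixel's ray), 0 where there is no reading), "fx", "fy", "cx", "cy" (pixels), "rvec" (rotation vector, rad) and "tvec" (3), from world to camera coordinates, as OpenCV has them. Camera axes: x right, y down, z forward; pixel columns grow to the right and rows downward; lengths in m; the calibration is good to about 2 mm. A picture is of the moment at which its call begins.
- bot.finish_job(): hands the job in, once; it reports no verdict.
The state is a dict: "time": time; "joints": joint angles; "dq": joint speeds; "joint_torque": joint torques, N m; "tool_pos": TCP position; "eef_rot": TCP orientation; "force": force on the tool from outside, world axes, zero at the start; "ft_torque": the same for the moment, N m; "grip_width": opening from 0.0 (shut) to 1.0 (fully open).
Only numpy, scipy, OpenCV 4.12 (cv2) and the standard library are available. Lean on these libraries where they do the work, as an engineer would, in place of code of your own. Each camera call takes 0.05 s, during which the arm holds its last target. There are 200 camera calls.

## Working session

There is one attempt and no reset: what is moved stays moved. The work goes in short steps, Python scripts to look and compute and a shell command to move; the robot and the scene stay as the last step left them, time stands still between calls to the robot, and variables do not carry over. Pictures are saved under pics/ and viewed, about 8 in all and at most 12, crops included, and the job is handed in when it is done.

```bash
mkdir -p pics
cat > h.py <<'E'
import numpy as np, cv2
from bench import bot
def cam(n):
    d=bot.get_image(n); R=cv2.Rodrigues(np.array(d["rvec"],float))[0]; t=np.array(d["tvec"],float).ravel()
    d["R"]=R; d["t"]=t; d["C"]=-R.T@t; return d
def cloud(d):
    v,u=np.mgrid[0:400,0:640]; z=d["z_map"]
    P=np.stack([(u-d["cx"])/d["fx"]*z,(v-d["cy"])/d["fy"]*z,z],-1)
    W=(P-d["t"])@d["R"]; W[z<=0]=np.nan; return W
def ray(d,u,v,h):
    r=d["R"].T@np.array([(u-d["cx"])/d["fx"],(v-d["cy"])/d["fy"],1]); return d["C"]+r*(h-d["C"][2])/r[2]
def save(d,name,box=None,s=1):
    im=d["image"][:,:,::-1]
    if box: im=im[box[1]:box[3],box[0]:box[2]]
    cv2.imwrite("pics/"+name,cv2.resize(im,None,fx=s,fy=s,interpolation=cv2.INTER_CUBIC))
E
python3 - <<'E'
from h import *
for n in("scene","top"):
    d=cam(n); save(d,n+"0.png"); print(n,d["C"],d["fx"],d["R"][2])
    np.savez(n+"0.npz",W=cloud(d),im=d["image"])
print(bot.state(),bot.finger_overhang)
E
```

```text
scene [1.12543151 0.16705647 0.98111772] 391.02704313988585 [-0.56543307 -0.17355234 -0.80632811]
top [0.27787639 0.01111301 1.39445911] 445.2596968025804 [ 0.15148395 -0.01610832 -0.98832845]
{'time': 0.1, 'joints': array([-8.68300375e-01,  4.07406131e-02,  8.38909006e-02, -4.33610649e-04,
       -1.61549231e+00, -3.33724841e-01]), 'dq': array([ 0.00040902, -0.00013599,  0.00210444,  0.0025277 , -0.00057699,
       -0.00041172]), 'joint_torque': array([-4.48693318e-03, -3.69347620e+01,  3.48280406e+01,  6.95177570e+00,
       -4.57858405e-03, -1.55618631e-05]), 'tool_pos': array([ 0.21626836, -0.55936174,  0.24136916]), 'eef_rot': array([[-6.68097727e-04, -9.32764131e-01, -3.60486656e-01],
       [ 1.45961156e-03, -3.60487262e-01,  9.32762994e-01],
       [-9.99998712e-01,  9.70063441e-05,  1.60231403e-03]]), 'force': array([-1.0065767 ,  0.18077031, -0.31618073]), 'ft_torque': array([0.0104085 , 0.02366616, 0.02679941]), 'grip_width': 0.9982712119948217} 0.011
```

View pics/scene0.png

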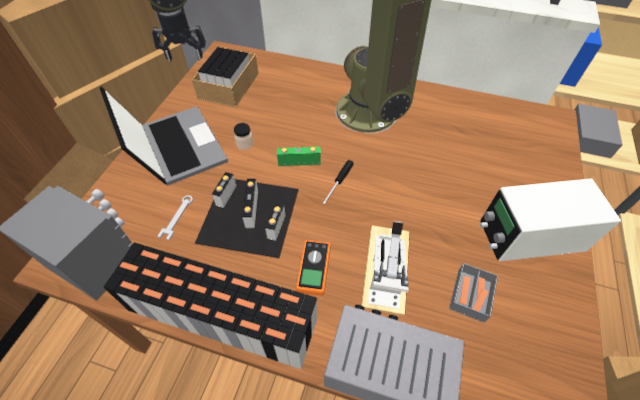

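View pics/top0.png

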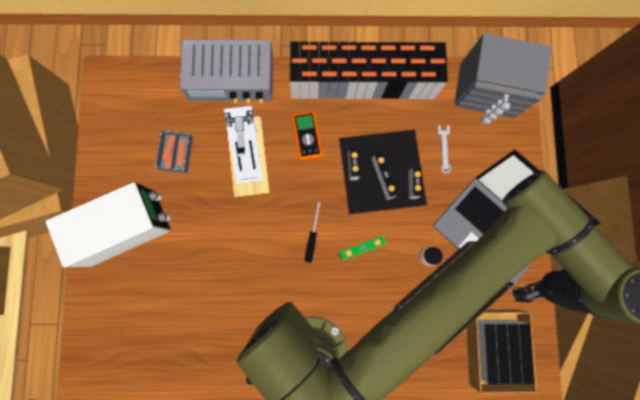

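Candidates for the long cell, as top-view pixels: middle cell (385,178), short cells (354,165) and (416,184), and the green look-alike (362,248). The description fits the middle one, the longest on the mat. I'll check it in a crop and measure.

Run:
```python
from h import *
a=np.load("top0.npz");W=a["W"];im=a["im"]
s=np.load("scene0.npz");V=s["W"];js=s["im"]
c1=cv2.resize(im[95:220,215:435][:,:,::-1],None,fx=3.4,fy=3.4,interpolation=cv2.INTER_CUBIC)
cv2.imwrite("pics/c1.png",c1)
c2=cv2.resize(js[165:320,195:420][:,:,::-1],None,fx=3.4,fy=3.4,interpolation=cv2.INTER_CUBIC)
cv2.imwrite("pics/c2.png",c2)
print("mat z",np.nanmedian(W[195:205,360:375,2]), "table",np.nanmedian(W[215:225,240:300,2]),np.nanmedian(V[190:200,320:330,2]))
for nm,P,box in(("top",W,(130,215,338,430)),("scene",V,(165,255,195,300))):
    sub=P[box[0]:box[1],box[2]:box[3]]
    m=((sub[...,2]>.052)&(sub[...,2]<.085)).astype(np.uint8)
    n,l,st,ce=cv2.connectedComponentsWithStats(m)
    for i in range(1,n):
        if st[i,4]<40: continue
        p=sub[l==i]; r=cv2.minAreaRect((p[:,:2]*1000).astype(np.float32))
        print(nm,st[i,4],ce[i]+[box[2],box[0]],r,np.percentile(p[:,2],[10,50,95]))
# stand: top-down height of points in stand region; fit bed plane
sub=W[105:200,220:272].reshape(-1,3)
for y in range(105,200,6): print(y,np.round(W[y,232:266:4,2]*1000).tolist())
```

```text
mat z 0.0024541473824972932 table -0.0008865639842593714 -0.0010122229834319627
top 267 [353.91385768 162.07116105] ((576.4512939453125, -130.6721954345703), (90.96721649169922, 27.802515029907227), 3.8708691596984863) [0.05941084 0.06357784 0.06874038]
top 433 [385.15704388 174.77829099] ((538.0374755859375, -225.64959716796875), (140.33145141601562, 29.111352920532227), 17.57789421081543) [0.05802201 0.06262474 0.0688921 ]
top 286 [416.26223776 181.71328671] ((516.0377197265625, -320.9111022949219), (89.21023559570312, 28.312339782714844), 0.06680188328027725) [0.05764217 0.06293991 0.0690542 ]
scene 262 [222.67557252 185.0610687 ] ((519.2052612304688, -320.725830078125), (28.904632568359375, 93.35956573486328), 89.8917007446289) [0.0567972  0.06257071 0.06754019]
scene 395 [249.12911392 199.09367089] ((540.1384887695312, -226.59352111816406), (141.11399841308594, 27.445783615112305), 18.31243133544922) [0.05920744 0.06263327 0.06802785]
scene 294 [274.65986395 217.06122449] ((578.9142456054688, -131.35955810546875), (90.79492950439453, 27.88145637512207), 2.1956570148468018) [0.05
[... 283 characters left out ...]
102.0, 140.0, 143.0, 109.0, 100.0, 101.0, 16.0, 14.0, 1.0]
135 [91.0, 145.0, 145.0, 93.0, 95.0, 98.0, 7.0, 10.0, -5.0]
141 [90.0, 89.0, 146.0, 82.0, 95.0, 80.0, 82.0, 11.0, 2.0]
147 [76.0, 94.0, 152.0, 158.0, 72.0, 76.0, 78.0, 11.0, 5.0]
153 [71.0, 181.0, 181.0, 167.0, 62.0, 85.0, 63.0, 9.0, 7.0]
159 [12.0, 57.0, 60.0, 63.0, 53.0, 76.0, 57.0, 12.0, 14.0]
165 [9.0, 52.0, 63.0, 47.0, 43.0, 59.0, 46.0, 15.0, 10.0]
171 [13.0, 41.0, 56.0, 39.0, 39.0, 32.0, 43.0, 35.0, 12.0]
177 [10.0, 29.0, 32.0, 25.0, 26.0, 32.0, 32.0, 32.0, 7.0]
183 [-2.0, 9.0, 14.0, 11.0, 15.0, 17.0, 13.0, 11.0, 7.0]
189 [2.0, 12.0, 7.0, 9.0, 14.0, 10.0, 8.0, 12.0, 13.0]
195 [-3.0, 11.0, 12.0, 6.0, -3.0, -1.0, -6.0, -3.0, 0.0]
```

View pics/c1.png

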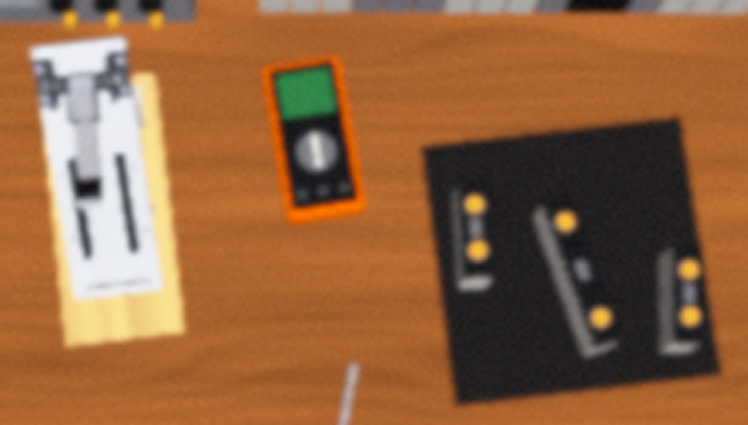

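View pics/c2.png

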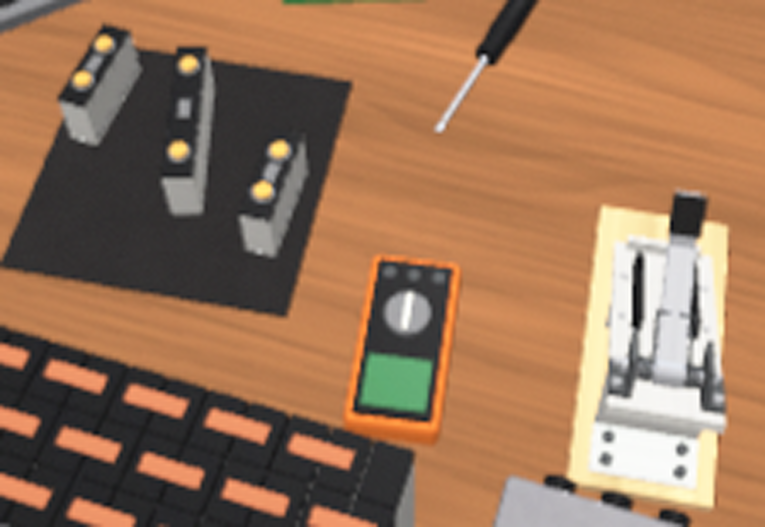

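Choice confirmed: the middle cell has the longest body, is black-topped and sits at the right height (63 mm with a 4 mm mat), and both views agree on its pose. Next, the stand.

```bash
cat > stand.py <<'E'
from h import *
from scipy.optimize import least_squares
T=cam("top");S=cam("scene")
pts=[];
for d,(x0,x1,y0,y1) in((T,(222,272,105,195)),(S,(362,412,225,310))):
    W=cloud(d); im=d["image"].astype(int); m=np.zeros((400,640),bool); m[y0:y1,x0:x1]=1
    white=m&(im.min(2)>170)&(im.max(2)-im.min(2)<40); p=W[white]; p=p[np.isfinite(p[:,0])]; pts.append(p)
P=np.vstack(pts); P=P[(P[:,2]>.012)&(P[:,2]<.15)]
# plane with known 30deg slope: z = a + tan30*(cos h x + sin h y)
f=lambda q:P[:,2]-q[0]-np.tan(np.pi/6)*(np.cos(q[1])*P[:,0]+np.sin(q[1])*P[:,1])
r=least_squares(f,[-.25,0.],loss="soft_l1",f_scale=.004); a,h=r.x
print(len(P),"a,heading deg",a,np.degrees(h),"resid med",np.median(abs(r.fun)))
A=np.c_[np.ones(len(P)),P[:,:2]]; g=least_squares(lambda q:A@q-P[:,2],[a,.57,0],loss="soft_l1",f_scale=.004).x
print("free: slope",np.degrees(np.arctan(np.hypot(*g[1:]))),"head",np.degrees(np.arctan2(g[2],g[1])))
def cast(d,u,v,off,a,h):
    n=np.array([-.5*np.cos(h),-.5*np.sin(h),np.cos(np.pi/6)]); k=a*n[2]+off
    D=np.stack([(u-d["cx"])/d["fx"],(v-d["cy"])/d["fy"],np.ones(len(u))],-1)@d["R"]
    return d["C"]+D*((k-d["C"]@n)/(D@n))[:,None]
if __name__=="__main__":
  for nm,d,(x0,x1,y0,y1) in(("top",T,(228,264,130,184)),("scene",S,(375,408,235,290))):
    g=d["image"].astype(int); m=np.zeros((400,640),np.uint8); sub=g[y0:y1,x0:x1].max(2)<110; m[y0:y1,x0:x1]=sub
    n,l,st,ce=cv2.connectedComponentsWithStats(m)
    for i in range(1,n):
        if st[i,4]<8: continue
        v,u=np.where(l==i); w=cast(d,u.astype(float),v.astype(float),.017,a,h)
        r=cv2.minAreaRect((w[:,:2]*1000).astype(np.float32)); 
        print(nm,"dark",st[i],"start",(w[w[:,0].argmin()]*1000).round(),"end",(w[w[:,0].argmax()]*1000).round(),r)
    m[:]=0; im=g; m[y0-30:y1+15,x0-6:x1+6]=((im.min(2)>170)&(im.max(2)-im.min(2)<40))[y0-30:y1+15,x0-6:x1+6]
    v,u=np.where(m>0); w=cast(d,u.astype(float),v.astype(float),0,a,h)
    k=(w[:,2]>.02)&(w[:,2]<.135); print(nm,"white rect z range",w[:,2].min(),w[:,2].max())
    # edge lines per height slice
    for z in np.arange(.02,.13,.012):
        q=w[(abs(w[:,2]-z)<.006)]
        if len(q)>3: print("   z %.3f x %.3f y %.4f..%.4f"%(z,q[:,0].mean(),q[:,1].min(),q[:,1].max()))
  o=np.hstack([cv2.resize(T["image"][105:200,215:275],(378,600),interpolation=cv2.INTER_CUBIC),cv2.resize(S["image"][215:315,355:420],(390,600),interpolation=cv2.INTER_CUBIC)])
  cv2.imwrite("pics/st.png",o[:,:,::-1])
E
python3 stand.py
```

```text
3111 a,heading deg -0.2954055371113006 8.531145540940068 resid med 0.0031552613641482874
free: slope 29.017034583206808 head 8.364799469480149
top dark [250 141   2  11  12] start [605. 182.  85.] end [632. 183. 101.] ((618.22314453125, 182.49871826171875), (26.676910400390625, 2.932239055633545), 9.508008003234863)
top dark [237 147   7   6  36] start [601. 223.  87.] end [615. 223.  94.] ((607.4830322265625, 214.17294311523438), (17.728219985961914, 13.497979164123535), 86.24454498291016)
top dark [252 153   3  15  15] start [561. 175.  60.] end [599. 179.  82.] ((580.1679077148438, 177.77345275878906), (38.583168029785156, 2.4929418563842773), 7.476520538330078)
top dark [238 158   3  11  13] start [558. 217.  61.] end [585. 219.  77.] ((571.46142578125, 218.46206665039062), (27.759946823120117, 2.978389263153076), 6.738967418670654)
top white rect z range 0.020026846949294574 0.13731590489135614
   z 0.020 x 0.529 y 0.1539..0.2318
   z 0.032 x 0.544 y 0.1561..0.2362
   z 0.044 x 0.564 y 0.1584..0.2382
   z 0.056 x 0.586 y 0.1604..0.2401
   z 0.068 x 0.605 y 0.1628..0.2440
   z 0.
[... 603 characters left out ...]
704.1838989257812, 191.04820251464844), (19.79955291748047, 50.3375129699707), 83.87970733642578)
scene dark [396 267  12  19  74] start [657. 237. 120.] end [723. 240. 157.] ((691.13134765625, 233.49493408203125), (64.16056823730469, 21.867691040039062), 12.611568450927734)
scene white rect z range 0.011519345198160114 0.1727771633148053
   z 0.020 x 0.524 y 0.1545..0.2332
   z 0.032 x 0.544 y 0.1534..0.2347
   z 0.044 x 0.564 y 0.1563..0.2365
   z 0.056 x 0.586 y 0.1599..0.2378
   z 0.068 x 0.606 y 0.1626..0.2419
   z 0.080 x 0.627 y 0.1634..0.2434
   z 0.092 x 0.648 y 0.1666..0.2475
   z 0.104 x 0.667 y 0.1696..0.2488
   z 0.116 x 0.690 y 0.1777..0.2503
   z 0.128 x 0.710 y 0.1764..0.2540
```

View pics/st.png

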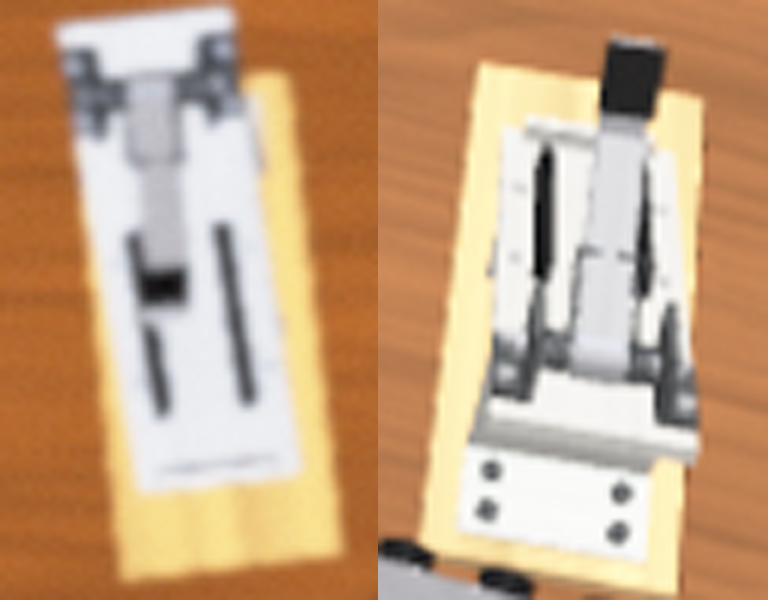

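The long cell's pose is consistent in both views: centre (0.539, -0.226), axis about 18° from x. I measured the stand heading as about 7° and its mid-line as about (0.59, 0.200). Now I'll check the ledge line (top view about (249,178.6)) and work out the first move.

```bash
cat > plan.py <<'E'
from h import *
from scipy.spatial.transform import Rotation as Ro
h=np.radians(7.2); c,s=np.cos(h),np.sin(h)
BX=np.array([c*.866,s*.866,.5]); BY=np.array([-s,c,0]); BZ=np.cross(BX,BY)
S0=.562; lat=.2003*c-.59*s   # along-heading and lateral coordinates of the origin
O=np.array([c*S0-s*lat, s*S0+c*lat, .0300])
bed=lambda p:O+np.stack([BX,BY,BZ],1)@np.array(p)/1000.
Rbed=np.stack([-BZ,-BX,BY],1)
def row(pos,R,st=None):
    st=st or bot.state(); R0=np.array(st["eef_rot"]); d=R0.T@(np.array(pos)-st["tool_pos"])
    a=Ro.from_matrix(R0.T@R).as_rotvec()
    return "x %.4f y %.4f z %.4f ax %.4f ay %.4f az %.4f"%(*d,*a)
def Rmat(yaw): # tool down, jaws across heading yaw
    c,s=np.cos(yaw),np.sin(yaw); return np.array([[0,-c,-s],[0,-s,c],[-1,0,0.]])
E
python3 - <<'E'
from plan import *
T=cam("top"); W=cloud(T)
print("O",O)
for off in(0,10):
    k=BZ@O+off/1000
    for v in(177.5,178.6,180):
        D=T["R"].T@np.array([(249-T["cx"])/T["fx"],(v-T["cy"])/T["fy"],1]); p=T["C"]+D*((k-T["C"]@BZ)/(D@BZ))
        print(off,v,"bed x,y,z",[round(float((p-O)@a)*1000,1) for a in(BX,BY,BZ)])
print("max z near path",np.nanmax(W[180:262,385:445,2]),np.nanmax(W[190:250,430:480,2]))
R=Rmat(np.radians(17.9)); st=bot.state()
print(row([.522,-.2315,.30],R)); print(row([.522,-.2315,.039],R)); print(row([st["tool_pos"][0],st["tool_pos"][1],.3],R))
E
```

```text
O [0.54193014 0.19422736 0.03      ]
0 177.5 bed x,y,z [-8.2, 0.8, -0.0]
0 178.6 bed x,y,z [-11.8, 1.4, 0.0]
0 180 bed x,y,z [-16.4, 2.1, -0.0]
10 177.5 bed x,y,z [-4.8, -0.3, 10.0]
10 178.6 bed x,y,z [-8.4, 0.2, 10.0]
10 180 bed x,y,z [-12.9, 1.0, 10.0]
max z near path 0.546640084705789 0.6003550333856223
x -0.0581 y -0.4034 z 0.1958 ax 0.0564 ay 0.0008 az -0.0001
x 0.2029 y -0.4034 z 0.1956 ax 0.0564 ay 0.0008 az -0.0001
x -0.0582 y 0.0000 z 0.0000 ax 0.0564 ay 0.0008 az -0.0001
```

```bash
python3 -m jog '[{"x":-0.04},{"x":-0.058,"ax":0.0564},{"x":-0.058,"y":-0.4034,"z":0.1958,"ax":0.0564},{"x":-0.058,"y":-0.4034,"z":0.1958,"ax":0.0564},{"x":-0.058,"y":-0.4034,"z":0.1958,"ax":0.0564},{"x":-0.058,"y":-0.4034,"z":0.1958,"ax":0.0564},{"x":-0.058,"y":-0.4034,"z":0.1958,"ax":0.0564},{"x":-0.058,"y":-0.4034,"z":0.1958,"ax":0.0564},{"x":-0.058,"y":-0.4034,"z":0.1958,"ax":0.0564},{"x":-0.058,"y":-0.4034,"z":0.1958,"ax":0.0564},{"x":-0.058,"y":-0.4034,"z":0.1958,"ax":0.0564},{"x":-0.058,"y":-0.4034,"z":0.1958,"ax":0.0564},{"x":-0.058,"y":-0.4034,"z":0.1958,"ax":0.0564},{"x":-0.058,"y":-0.4034,"z":0.1958,"ax":0.0564},{"x":-0.058,"y":-0.4034,"z":0.1958,"ax":0.0564,"jaw":0.2},{"x":-0.058,"y":-0.4034,"z":0.1958,"ax":0.0564,"jaw":0.2}]'
python3 - <<'E'
from plan import *
from scipy.ndimage import map_coordinates as mc
for n in("top","scene"):
    d=cam(n); g=d["image"].astype(float).min(2)
    def prof(y,z,xs):
        P=np.array([bed([x,y,z]) for x in xs]); q=cv2.projectPoints(P,np.array(d["rvec"],float),np.array(d["tvec"],float),np.array([[d["fx"],0,d["cx"]],[0,d["fy"],d["cy"]],[0,0,1.]]),None)[0][:,0]
        return mc(g,[q[:,1],q[:,0]],order=1).astype(int).tolist()
    xs=np.arange(-24,50,3.)
    print(n,"x",xs.astype(int).tolist())
    for y in(-22,-10,0,10,22): print(" y",y,"z0",prof(y,0,xs))
    ys=np.arange(-50,51,4.); print("  lat y",ys.astype(int).tolist())
    for x,z in((20,0),(50,17),(110,17)): print("  x",x,"z",z,[prof(y,z,[x])[0] for y in ys])
    for y in(-20,20): print("  rail y",y,"z17",list(zip(np.arange(10,150,5).tolist(),prof(y,17,np.arange(10,150,5.)))))
print(row([.522,-.2315,.039],Rmat(np.radians(17.9))))
E
```

```text
top x [-24, -21, -18, -15, -12, -9, -6, -3, 0, 3, 6, 9, 12, 15, 18, 21, 24, 27, 30, 33, 36, 39, 42, 45, 48]
 y -22 z0 [161, 198, 225, 230, 223, 218, 229, 235, 237, 237, 236, 236, 234, 222, 194, 157, 129, 119, 122, 124, 122, 122, 122, 122, 123]
 y -10 z0 [151, 191, 230, 228, 211, 211, 224, 233, 236, 235, 236, 236, 236, 235, 233, 231, 229, 229, 228, 228, 227, 227, 227, 228, 228]
 y 0 z0 [161, 194, 223, 231, 223, 218, 227, 233, 236, 237, 236, 236, 235, 235, 235, 235, 235, 235, 234, 234, 235, 235, 235, 234, 235]
 y 10 z0 [169, 206, 231, 231, 214, 211, 225, 233, 236, 235, 235, 236, 236, 235, 235, 234, 234, 233, 233, 233, 233, 233, 233, 233, 232]
 y 22 z0 [156, 192, 223, 231, 220, 214, 224, 234, 235, 237, 235, 234, 231, 214, 177, 138, 112, 98, 87, 81, 84, 91, 97, 97, 94]
  lat y [-50, -46, -42, -38, -34, -30, -26, -22, -18, -14, -10, -6, -2, 2, 6, 10, 14, 18, 22, 26, 30, 34, 38, 42, 46, 50]
  x 20 z 0 [143, 151, 177, 221, 235, 234, 215, 167, 148, 198, 231, 235, 235, 235, 235, 234, 230, 201, 149, 168, 222, 235, 231, 196, 147, 105]
  x 50 z 17 [146, 154, 193, 227, 233, 224, 169, 93, 132, 206
[... 2247 characters left out ...]
2), (30, 83), (35, 56), (40, 55), (45, 54), (50, 64), (55, 73), (60, 73), (65, 73), (70, 72), (75, 71), (80, 71), (85, 70), (90, 69), (95, 68), (100, 67), (105, 67), (110, 65), (115, 65), (120, 64), (125, 91), (130, 120), (135, 145), (140, 200), (145, 223)]
  rail y 20 z17 [(10, 223), (15, 224), (20, 221), (25, 213), (30, 206), (35, 197), (40, 188), (45, 182), (50, 174), (55, 164), (60, 146), (65, 120), (70, 103), (75, 90), (80, 68), (85, 56), (90, 46), (95, 38), (100, 38), (105, 50), (110, 64), (115, 59), (120, 55), (125, 58), (130, 72), (135, 125), (140, 205), (145, 239)]
x 0.2031 y -0.4034 z 0.1957 ax 0.0564 ay 0.0005 az -0.0001invalid input at $[0]: expected keys ax, ay, az, x, y, z, jaw
```

Both views put the ledge and rail ends 5–8 mm lower down the slope than my origin, while lateral position and heading agree. I'll shift the origin by -6 mm and find the ledge by touch later. Jog rows need every key present.

```bash
sed -i 's/^bed=/O=O-.006*BX\nbed=/' plan.py; python3 -m jog '[{"x":-0.04,"y":0,"z":0,"ax":0,"ay":0,"az":0,"jaw":0},{"x":-0.058,"y":-0.03,"z":0.015,"ax":0.0564,"ay":0,"az":0,"jaw":0},{"x":-0.058,"y":-0.067,"z":0.0325,"ax":0.0564,"ay":0,"az":0,"jaw":0},{"x":-0.058,"y":-0.104,"z":0.0505,"ax":0.0564,"ay":0,"az":0,"jaw":0},{"x":-0.058,"y":-0.141,"z":0.0685,"ax":0.0564,"ay":0,"az":0,"jaw":0},{"x":-0.058,"y":-0.178,"z":0.0865,"ax":0.0564,"ay":0,"az":0,"jaw":0},{"x":-0.058,"y":-0.215,"z":0.1045,"ax":0.0564,"ay":0,"az":0,"jaw":0},{"x":-0.058,"y":-0.252,"z":0.1225,"ax":0.0564,"ay":0,"az":0,"jaw":0},{"x":-0.058,"y":-0.289,"z":0.1405,"ax":0.0564,"ay":0,"az":0,"jaw":0},{"x":-0.058,"y":-0.326,"z":0.1585,"ax":0.0564,"ay":0,"az":0,"jaw":0},{"x":-0.058,"y":-0.363,"z":0.1765,"ax":0.0564,"ay":0,"az":0,"jaw":0.2},{"x":-0.04,"y":-0.39,"z":0.19,"ax":0.0564,"ay":0,"az":0,"jaw":0.2},{"x":-0.01,"y":-0.4034,"z":0.1957,"ax":0.0564,"ay":0,"az":0,"jaw":0.2},{"x":0.02,"y":-0.4034,"z":0.1957,"ax":0.0564,"ay":0,"az":0,"jaw":0.2},{"x":0.05,"y":-0.4034,"z":0.1957,"ax":0.0564,"ay":0,"az":0,"jaw":0.2},{"x":0.08,"y":-0.4034,"z":0.1957,"ax":0.0564,"ay":0,"az":0,"jaw":0.2},{"x":0.10,"y":-0.4034,"z":0.1957,"ax":0.0564,"ay":0,"az":0,"jaw":0.2},{"x":0.10,"y":-0.4034,"z":0.1957,"ax":0.0564,"ay":0,"az":0,"jaw":0.2},{"x":0.10,"y":-0.4034,"z":0.1957,"ax":0.0564,"ay":0,"az":0,"jaw":0.2}]'
python3 - <<'E'
from plan import *
st=bot.state(); print(st["time"],st["grip_width"]); print(row([.522,-.2315,.039],Rmat(np.radians(17.9))))
d=cam("scene"); save(d,"above.png",(185,110,320,260),4)
E
```

```text
time: 1.93
tool_pos: [0.5216, -0.2318, 0.1419]
eef_rot: [[-0.002, -0.952, -0.307], [-0.0, -0.307, 0.952], [-1.0, 0.002, 0.0]]
force: [0.1, -0.3, 1.7]
grip_width: 0.801
1.9333 0.8012890919603142
x 0.1029 y -0.0007 z 0.0001 ax 0.0001 ay 0.0004 az -0.0020
```

View pics/above.png

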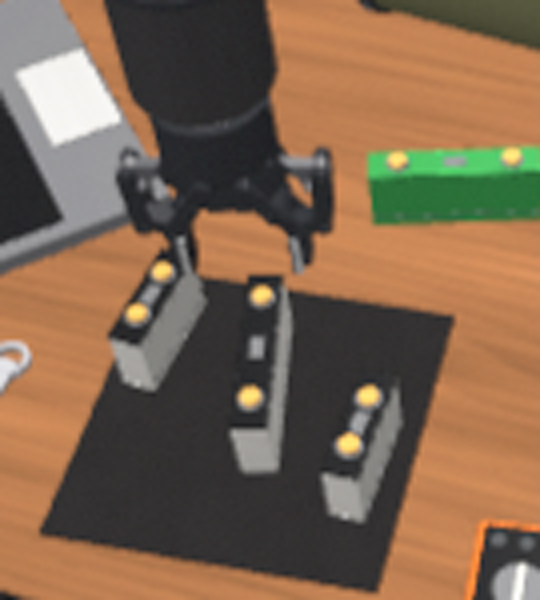

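The jaws straddle the long cell (top at crop pixel (258,345)), clear of both short cells. Descending and gripping.

```bash
python3 -m jog '[{"x":0.035,"y":0,"z":0,"ax":0,"ay":0,"az":0,"jaw":0.2},{"x":0.07,"y":0,"z":0,"ax":0,"ay":0,"az":0,"jaw":0.2},{"x":0.09,"y":0,"z":0,"ax":0,"ay":0,"az":0,"jaw":0.2},{"x":0.10,"y":0,"z":0,"ax":0,"ay":0,"az":0,"jaw":0.2},{"x":0.103,"y":0,"z":0,"ax":0,"ay":0,"az":0,"jaw":0.2},{"x":0.103,"y":0,"z":0,"ax":0,"ay":0,"az":0,"jaw":0.4},{"x":0.103,"y":0,"z":0,"ax":0,"ay":0,"az":0,"jaw":0.6},{"x":0.103,"y":0,"z":0,"ax":0,"ay":0,"az":0,"jaw":0.8},{"x":0.103,"y":0,"z":0,"ax":0,"ay":0,"az":0,"jaw":1},{"x":0.103,"y":0,"z":0,"ax":0,"ay":0,"az":0,"jaw":1},{"x":0.103,"y":0,"z":0,"ax":0,"ay":0,"az":0,"jaw":1},{"x":0.103,"y":0,"z":0,"ax":0,"ay":0,"az":0,"jaw":1},{"x":0.103,"y":0,"z":0,"ax":0,"ay":0,"az":0,"jaw":1},{"x":0.103,"y":0,"z":0,"ax":0,"ay":0,"az":0,"jaw":1}]'
python3 - <<'E'
from plan import *
st=bot.state(); print(st["time"],st["grip_width"],st["tool_pos"],st["force"])
E
```

```text
time: 3.15
tool_pos: [0.5234, -0.2321, 0.0418]
eef_rot: [[0.004, -0.951, -0.308], [-0.001, -0.308, 0.951], [-1.0, -0.003, -0.002]]
force: [-0.4, 0.4, 6.8]
grip_width: 0.311
3.15 0.3111349661617209 [ 0.52337478 -0.23210312  0.0417585 ] [-0.37553627  0.3785098   6.75858781]
```

```bash
python3 -m jog '[{"x":-0.005,"y":0,"z":0,"ax":0,"ay":0,"az":0,"jaw":1},{"x":-0.015,"y":0,"z":0,"ax":0,"ay":0,"az":0,"jaw":1},{"x":-0.03,"y":0,"z":0,"ax":0,"ay":0,"az":0,"jaw":1},{"x":-0.05,"y":0,"z":0,"ax":0,"ay":0,"az":0,"jaw":1},{"x":-0.07,"y":0,"z":0,"ax":0,"ay":0,"az":0,"jaw":1},{"x":-0.09,"y":0,"z":0,"ax":0,"ay":0,"az":0,"jaw":1},{"x":-0.11,"y":0,"z":0,"ax":0,"ay":0,"az":0,"jaw":1},{"x":-0.13,"y":0,"z":0,"ax":0,"ay":0,"az":0,"jaw":1},{"x":-0.145,"y":0,"z":0,"ax":0,"ay":0,"az":0,"jaw":1},{"x":-0.15,"y":0,"z":0,"ax":0,"ay":0,"az":0,"jaw":1},{"x":-0.15,"y":0,"z":0,"ax":0,"ay":0,"az":0,"jaw":1},{"x":-0.15,"y":0,"z":0,"ax":0,"ay":0,"az":0,"jaw":1}]'
python3 - <<'E'
from plan import *
st=bot.state(); print(st["time"],st["grip_width"],st["tool_pos"],st["force"],st["ft_torque"])
d=cam("scene"); save(d,"lift.png",(185,80,335,260),3.3)
W=cloud(d); np.save("lift.npy",W)
print("O",O)
# grasp: TCP in cell frame = (-18..,0,35+) mm
for cx,cz in((-40,60),(0,60),(20,46)): print("centre bed x,base z",cx,cz,"tcp",bed([cx-18,0,cz+37]),row(bed([cx-18,0,cz+37]),Rbed))
E
```

```text
time: 4.15
tool_pos: [0.5216, -0.2313, 0.188]
eef_rot: [[-0.002, -0.952, -0.307], [0.001, -0.307, 0.952], [-1.0, 0.001, 0.002]]
force: [0.7, 0.4, -6.0]
grip_width: 0.305
4.15 0.3050490651008638 [ 0.52159199 -0.2312673   0.18803755] [ 0.65347723  0.3555914  -6.03201243] [5.19406653e-05 1.04827237e-01 1.57334953e-03]
O [0.53677511 0.19357613 0.027     ]
centre bed x,base z -40 60 tcp [0.43882561 0.18120223 0.082002  ] x 0.1062 y -0.0484 z 0.4176 ax 0.1819 ay 0.0508 az -0.5245
centre bed x,base z 0 60 tcp [0.47319246 0.18554378 0.102002  ] x 0.0861 y -0.0824 z 0.4112 ax 0.1819 ay 0.0508 az -0.5245
centre bed x,base z 20 46 tcp [0.49732069 0.18859188 0.099878  ] x 0.0882 y -0.1063 z 0.4067 ax 0.1819 ay 0.0508 az -0.5245
```

View pics/lift.png

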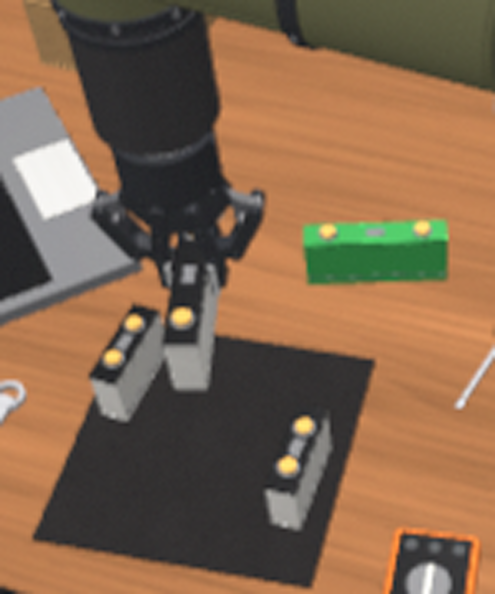

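Cell held level, about 0.5 kg, with both short cells unmoved. Carrying it to a pre-pose in front of the stand, tilted parallel to the bed.

```bash
python3 -m jog '[{"x":0,"y":0,"z":0.012,"ax":0,"ay":0,"az":0,"jaw":1},{"x":0,"y":-0.003,"z":0.036,"ax":0.01,"ay":0.003,"az":-0.03,"jaw":1},{"x":0,"y":-0.01,"z":0.07,"ax":0.023,"ay":0.006,"az":-0.066,"jaw":1},{"x":0,"y":-0.017,"z":0.105,"ax":0.045,"ay":0.013,"az":-0.13,"jaw":1},{"x":0,"y":-0.024,"z":0.14,"ax":0.068,"ay":0.019,"az":-0.197,"jaw":1},{"x":0,"y":-0.031,"z":0.175,"ax":0.091,"ay":0.025,"az":-0.262,"jaw":1},{"x":0,"y":-0.038,"z":0.21,"ax":0.114,"ay":0.032,"az":-0.328,"jaw":1},{"x":0.01,"y":-0.045,"z":0.245,"ax":0.136,"ay":0.038,"az":-0.393,"jaw":1},{"x":0.02,"y":-0.052,"z":0.28,"ax":0.159,"ay":0.045,"az":-0.459,"jaw":1},{"x":0.03,"y":-0.06,"z":0.315,"ax":0.182,"ay":0.051,"az":-0.5245,"jaw":1},{"x":0.045,"y":-0.068,"z":0.345,"ax":0.182,"ay":0.051,"az":-0.5245,"jaw":1},{"x":0.06,"y":-0.075,"z":0.372,"ax":0.182,"ay":0.051,"az":-0.5245,"jaw":1},{"x":0.073,"y":-0.08,"z":0.393,"ax":0.182,"ay":0.051,"az":-0.5245,"jaw":1},{"x":0.082,"y":-0.082,"z":0.406,"ax":0.182,"ay":0.051,"az":-0.5245,"jaw":1},{"x":0.085,"y":-0.083,"z":0.411,"ax":0.182,"ay":0.051,"az":-0.5245,"jaw":1},{"x":0.085,"y":-0.083,"z":0.411,"ax":0.182,"ay":0.051,"az":-0.5245,"jaw":1},{"x":0.085,"y":-0.083,"z":0.411,"ax":0.182,"ay":0.051,"az":-0.5245,"jaw":1},{"x":0.085,"y":-0.083,"z":0.411,"ax":0.182,"ay":0.051,"az":-0.5245,"jaw":1}]'
cat > chk.py <<'E'
from plan import *
import sys
st=bot.state(); p=np.array(st["tool_pos"])-O; R=np.array(st["eef_rot"])
b=1000*np.array([p@BX,p@BY,p@BZ]); F=np.array(st["force"])
print("t %.2f grip %.3f"%(st["time"],st["grip_width"]),"TCP bed",b.round(1),"=> centre x %.1f y %.1f base z %.1f"%(b[0]+17,b[1],b[2]-38),"F bed",[round(float(F@a),1) for a in(BX,BY,BZ)],"roterr",np.degrees(Ro.from_matrix(R.T@Rbed).as_rotvec()).round(2),"torq",np.round(st["ft_torque"],2))
E
python3 - <<'E'
exec(open("chk.py").read())
T=cam("top");S=cam("scene")
o=np.hstack([cv2.resize(T["image"][95:205,210:290],None,fx=5,fy=5,interpolation=cv2.INTER_CUBIC),cv2.resize(S["image"][165:275,345:425],None,fx=5,fy=5,interpolation=cv2.INTER_CUBIC)])
cv2.imwrite("pics/pre.png",o[:,:,::-1])
E
```

```text
time: 5.7
tool_pos: [0.4749, 0.1844, 0.1048]
eef_rot: [[0.499, -0.858, -0.124], [0.061, -0.108, 0.992], [-0.865, -0.502, -0.001]]
force: [0.5, -0.1, -4.1]
grip_width: 0.307
t 5.70 grip 0.307 TCP bed [-15.3  -1.4  98.6] => centre x 1.7 y -1.4 base z 60.6 F bed [-1.6, -0.2, -3.8] roterr [-0.01 -0.09  0.16] torq [-0.3   2.28  0.01]
```

View pics/pre.png

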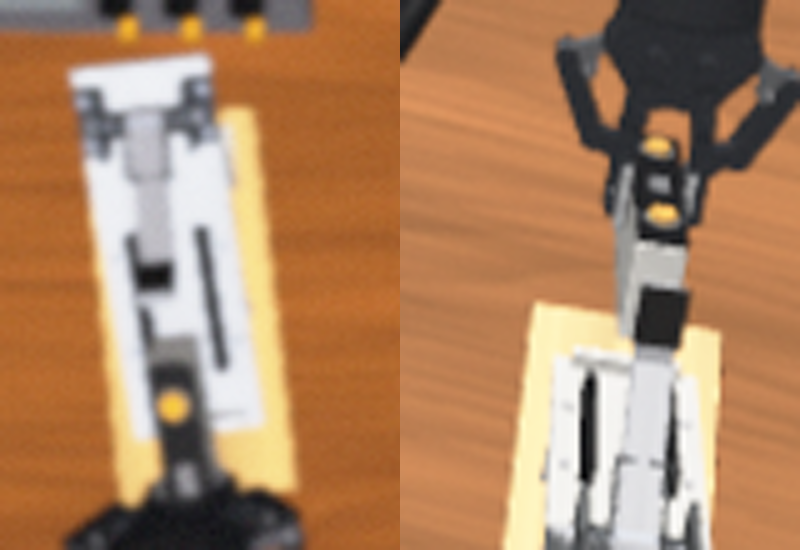

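The cell is lined up with the stand, nose at top-crop pixel (175,345), below the finger tip (152,275). I'll measure the held cell in bed axes from depth.

```bash
cat > held.py <<'E'
exec(open("chk.py").read())
b0=b
for n in("top","scene"):
    d=cam(n); W=cloud(d); q=(W-O).reshape(-1,3)@np.stack([BX,BY,BZ],1)*1000
    cx,bz=b0[0]+17,b0[2]-38
    k=(abs(q[:,0]-cx)<85)&(abs(q[:,1])<22)&(q[:,2]>bz+48)&(q[:,2]<bz+72)
    p=q[k]; 
    t=p[(p[:,0]>cx+15)&(p[:,0]<cx+66)]
    if len(t)>20:
        A=np.c_[np.ones(len(t)),t[:,0]-cx]; f=np.linalg.lstsq(A,t[:,2]-bz,rcond=None)[0]
        print(n,len(t),"top z-base %.1f pitch deg %.1f"%(f[0],np.degrees(f[1])),"y mid by x",[(x,np.round(np.percentile(t[abs(t[:,0]-cx-x)<9,1],[5,95]),1).tolist()) for x in(25,55)])
        print("   x max",np.percentile(p[:,0],[95,98,99.5])-cx)
E
python3 held.py
```

```text
t 5.80 grip 0.306 TCP bed [-15.1  -1.4  98.8] => centre x 1.9 y -1.4 base z 60.8 F bed [-2.1, 0.8, -3.6] roterr [-0.05 -0.08  0.18] torq [-0.3   2.28  0.02]
top 169 top z-base 59.5 pitch deg 0.8 y mid by x [(25, [-12.9, 12.3]), (55, [-12.4, 12.4])]
   x max [66.89416054 68.10721903 68.99414225]
scene 94 top z-base 60.1 pitch deg -1.2 y mid by x [(25, [-13.2, 12.0]), (55, [-13.7, 11.1])]
   x max [68.82804419 70.13282354 70.94235665]
```

Held pose agrees with the cameras: top at 59.5–60 mm, pitch within 1°, lateral offset under 1 mm. Lowering to 16 mm above the bed below the finger.

```bash
python3 -m jog '[{"x":0.01,"y":-0.003,"z":0.0005,"ax":0,"ay":0,"az":0,"jaw":1},{"x":0.02,"y":-0.006,"z":0.0005,"ax":0,"ay":0,"az":0,"jaw":1},{"x":0.03,"y":-0.009,"z":0.0005,"ax":0,"ay":0,"az":0,"jaw":1},{"x":0.038,"y":-0.012,"z":0.0005,"ax":0,"ay":0,"az":0,"jaw":1},{"x":0.043,"y":-0.013,"z":0.0005,"ax":0,"ay":0,"az":0,"jaw":1},{"x":0.045,"y":-0.013,"z":0.0005,"ax":0,"ay":0,"az":0,"jaw":1},{"x":0.045,"y":-0.013,"z":0.0005,"ax":0,"ay":0,"az":0,"jaw":1},{"x":0.045,"y":-0.013,"z":0.0005,"ax":0,"ay":0,"az":0,"jaw":1}]' >/dev/null
python3 held.py
python3 -m jog '[{"x":0,"y":-0.004,"z":0.0003,"ax":0,"ay":0,"az":0,"jaw":1},{"x":0,"y":-0.01,"z":0.0003,"ax":0,"ay":0,"az":0,"jaw":1},{"x":0,"y":-0.016,"z":0.0003,"ax":0,"ay":0,"az":0,"jaw":1},{"x":0,"y":-0.022,"z":0.0003,"ax":0,"ay":0,"az":0,"jaw":1},{"x":0,"y":-0.026,"z":0.0003,"ax":0,"ay":0,"az":0,"jaw":1},{"x":0,"y":-0.03,"z":0.0003,"ax":0,"ay":0,"az":0,"jaw":1},{"x":0,"y":-0.03,"z":0.0003,"ax":0,"ay":0,"az":0,"jaw":1},{"x":0,"y":-0.03,"z":0.0003,"ax":0,"ay":0,"az":0,"jaw":1}]' >/dev/null
python3 chk.py
```

```text
t 6.57 grip 0.308 TCP bed [-2.4 -0.4 53.6] => centre x 14.6 y -0.4 base z 15.6 F bed [-2.4, 0.3, -4.1] roterr [ 0.04 -0.1   0.16] torq [-0.27  2.3   0.06]
top 160 top z-base 58.6 pitch deg 1.9 y mid by x [(25, [-11.5, 13.9]), (55, [-11.0, 13.1])]
   x max [66.82354352 68.58984623 69.02630706]
scene 34 top z-base 58.9 pitch deg -3.5 y mid by x [(25, [-13.0, -6.2]), (55, [-12.8, -7.5])]
   x max [62.03230869 68.79651433 70.44462679]
t 7.33 grip 0.305 TCP bed [26.  -0.2 52.3] => centre x 43.0 y -0.2 base z 14.3 F bed [-11.2, 2.1, 0.2] roterr [ 0.07 -0.15 -0.04] torq [0.04 4.74 0.62]
```

Contact with the finger at centre x ≈ 43 mm (42 expected), which confirms the bed-x calibration. The measured force matches the spring preload moment (9·62 − 4·76 ≈ 250 N·mm). Advancing.

```bash
python3 -m jog '[{"x":0,"y":-0.003,"z":0,"ax":0,"ay":0,"az":0,"jaw":1},{"x":0,"y":-0.006,"z":0,"ax":0,"ay":0,"az":0,"jaw":1},{"x":0,"y":-0.009,"z":0,"ax":0,"ay":0,"az":0,"jaw":1},{"x":0,"y":-0.012,"z":0,"ax":0,"ay":0,"az":0,"jaw":1},{"x":0,"y":-0.015,"z":0,"ax":0,"ay":0,"az":0,"jaw":1},{"x":0,"y":-0.015,"z":0,"ax":0,"ay":0,"az":0,"jaw":1}]' >/dev/null
python3 held.py
python3 - <<'E'
from h import *
T=cam("top");S=cam("scene")
o=np.hstack([cv2.resize(T["image"][95:205,210:290],None,fx=5,fy=5,interpolation=cv2.INTER_CUBIC),cv2.resize(S["image"][185:295,345:425],None,fx=5,fy=5,interpolation=cv2.INTER_CUBIC)])
cv2.imwrite("pics/adv.png",o[:,:,::-1])
E
```

```text
t 7.83 grip 0.305 TCP bed [42.1 -0.5 52.7] => centre x 59.1 y -0.5 base z 14.7 F bed [-4.8, -1.7, -6.8] roterr [ 0.02 -0.16  0.05] torq [-0.55  3.16 -0.19]
top 126 top z-base 62.2 pitch deg 2.5 y mid by x [(25, [-11.6, 12.8]), (55, [-12.0, 10.7])]
   x max [81.21623259 83.92051456 84.38420367]
scene 40 top z-base 59.0 pitch deg -0.6 y mid by x [(25, [-13.2, -7.0]), (55, [-13.1, 13.3])]
   x max [83.2867772  84.39568702 84.92739753]
```

View pics/adv.png

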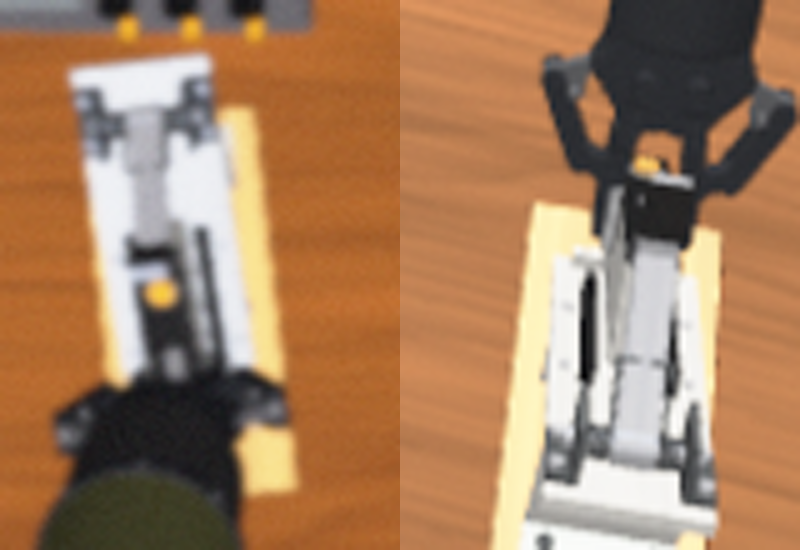

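The finger is being lifted back by the nose (top crop (150,240)). Forces are small and there is no slip. Advancing to x ≈ 75.

```bash
python3 -m jog '[{"x":0,"y":-0.004,"z":0.0003,"ax":0,"ay":0,"az":0,"jaw":1},{"x":0,"y":-0.008,"z":0.0003,"ax":0,"ay":0,"az":0,"jaw":1},{"x":0,"y":-0.012,"z":0.0003,"ax":0,"ay":0,"az":0,"jaw":1},{"x":0,"y":-0.016,"z":0.0003,"ax":0,"ay":0,"az":0,"jaw":1},{"x":0,"y":-0.016,"z":0.0003,"ax":0,"ay":0,"az":0,"jaw":1},{"x":0,"y":-0.016,"z":0.0003,"ax":0,"ay":0,"az":0,"jaw":1}]' >/dev/null
python3 held.py
```

```text
t 8.53 grip 0.305 TCP bed [58.5  0.4 53.3] => centre x 75.5 y 0.4 base z 15.3 F bed [-6.7, 0.9, -8.2] roterr [ 0.04 -0.09  0.13] torq [-0.34  3.8   0.16]
top 127 top z-base 62.4 pitch deg 2.0 y mid by x [(25, [-10.5, 13.6]), (55, [-11.0, 9.6])]
   x max [80.74237014 83.23642973 84.60147861]
scene 35 top z-base 61.2 pitch deg -0.3 y mid by x [(25, [-12.2, -7.5]), (55, [-12.3, 13.5])]
   x max [82.20225111 83.7318201  84.40418611]
```

```bash
python3 -m jog '[{"x":0.003,"y":0,"z":-0.0008,"ax":0,"ay":0,"az":0,"jaw":1},{"x":0.006,"y":0,"z":-0.0008,"ax":0,"ay":0,"az":0,"jaw":1},{"x":0.008,"y":0,"z":-0.0008,"ax":0,"ay":0,"az":0,"jaw":1},{"x":0.01,"y":0,"z":-0.0008,"ax":0,"ay":0,"az":0,"jaw":1},{"x":0.011,"y":0,"z":-0.0008,"ax":0,"ay":0,"az":0,"jaw":1},{"x":0.011,"y":0,"z":-0.0008,"ax":0,"ay":0,"az":0,"jaw":1}]' >/dev/null
python3 chk.py
python3 -m jog '[{"x":0.001,"y":0,"z":0,"ax":0,"ay":0,"az":0,"jaw":1},{"x":0.002,"y":0,"z":0,"ax":0,"ay":0,"az":0,"jaw":1},{"x":0.002,"y":0,"z":0,"ax":0,"ay":0,"az":0,"jaw":1}]' >/dev/null
python3 chk.py
```

```text
t 9.13 grip 0.310 TCP bed [58.4 -0.7 42.3] => centre x 75.4 y -0.7 base z 4.3 F bed [-7.7, -0.8, -5.0] roterr [ 0.05 -0.12  0.13] torq [-0.54  4.06 -0.04]
t 9.38 grip 0.307 TCP bed [59.4 -0.7 41.2] => centre x 76.4 y -0.7 base z 3.2 F bed [-6.8, -2.2, 1.0] roterr [ 0.05 -0.13  0.22] torq [-1.06  4.25 -0.23]
```

Bed contact felt at about 3 mm above my estimated plane: the force along bed z rose by about 9 N, well under any limit. Sliding gently down towards the ledge and watching bed-x force.

```bash
python3 -m jog '[{"x":-0.0005,"y":0.001,"z":0.0003,"ax":0,"ay":0,"az":0,"jaw":1},{"x":-0.0005,"y":0.002,"z":0.0003,"ax":0,"ay":0,"az":0,"jaw":1},{"x":-0.0005,"y":0.003,"z":0.0003,"ax":0,"ay":0,"az":0,"jaw":1},{"x":-0.0005,"y":0.003,"z":0.0003,"ax":0,"ay":0,"az":0,"jaw":1}]' >/dev/null
python3 chk.py
python3 -m jog '[{"x":0,"y":0.001,"z":0,"ax":0,"ay":0,"az":0,"jaw":1},{"x":0,"y":0.002,"z":0,"ax":0,"ay":0,"az":0,"jaw":1},{"x":0,"y":0.002,"z":0,"ax":0,"ay":0,"az":0,"jaw":1}]' >/dev/null
python3 chk.py
```

```text
t 9.72 grip 0.311 TCP bed [56.  -0.  41.3] => centre x 73.0 y -0.0 base z 3.3 F bed [-3.1, -0.5, -5.8] roterr [ 0.05 -0.06  0.21] torq [-0.57  2.7  -0.13]
t 9.97 grip 0.308 TCP bed [53.9  0.1 41.3] => centre x 70.9 y 0.1 base z 3.3 F bed [-2.4, 0.9, -4.2] roterr [ 0.06 -0.06  0.2 ] torq [-0.29  2.75  0.03]
```

```bash
python3 -m jog '[{"x":0.0005,"y":0.001,"z":0,"ax":0,"ay":0,"az":0,"jaw":1},{"x":0.0005,"y":0.002,"z":0,"ax":0,"ay":0,"az":0,"jaw":1},{"x":0.0005,"y":0.002,"z":0,"ax":0,"ay":0,"az":0,"jaw":1}]' >/dev/null
python3 chk.py
python3 held.py
```

```text
t 10.22 grip 0.299 TCP bed [52.6  0.3 41.3] => centre x 69.6 y 0.3 base z 3.3 F bed [-0.1, 0.1, -0.5] roterr [ 0.05 -0.03  0.26] torq [-0.33  2.   -0.02]
t 10.22 grip 0.299 TCP bed [52.6  0.3 41.3] => centre x 69.6 y 0.3 base z 3.3 F bed [-0.1, 0.1, -0.5] roterr [ 0.05 -0.03  0.26] torq [-0.33  2.   -0.02]
top 91 top z-base 62.5 pitch deg -1.4 y mid by x [(25, [-11.2, 13.9]), (55, [-11.2, -8.0])]
   x max [81.08110141 83.43679534 83.94653195]
scene 38 top z-base 59.1 pitch deg 1.8 y mid by x [(25, [-12.5, -7.6]), (55, [-12.5, 13.5])]
   x max [82.50093794 83.84813501 84.88190653]
```

```bash
python3 -m jog '[{"x":0,"y":0.001,"z":0,"ax":0,"ay":0,"az":0,"jaw":1},{"x":0,"y":0.0015,"z":0,"ax":0,"ay":0,"az":0,"jaw":1},{"x":0,"y":0.0015,"z":0,"ax":0,"ay":0,"az":0,"jaw":1}]' >/dev/null
python3 chk.py
```

```text
t 10.57 grip 0.308 TCP bed [51.2  0.3 41.3] => centre x 68.2 y 0.3 base z 3.3 F bed [2.6, -0.7, 0.4] roterr [ 0.06 -0.03  0.27] torq [-0.14  0.93 -0.04]
```

```bash
python3 -m jog '[{"x":-0.0003,"y":0.001,"z":0,"ax":0,"ay":0,"az":0,"jaw":1},{"x":-0.0003,"y":0.002,"z":0,"ax":0,"ay":0,"az":0,"jaw":1},{"x":-0.0003,"y":0.002,"z":0,"ax":0,"ay":0,"az":0,"jaw":1}]' >/dev/null
python3 chk.py
python3 - <<'E'
from h import *
T=cam("top");S=cam("scene")
o=np.hstack([cv2.resize(T["image"][100:190,215:275],(400,600),interpolation=cv2.INTER_CUBIC),cv2.resize(S["image"][200:290,355:415],(400,600),interpolation=cv2.INTER_CUBIC)])
cv2.imwrite("pics/seat.png",o[:,:,::-1])
E
```

```text
t 10.82 grip 0.303 TCP bed [50.6  0.4 42. ] => centre x 67.6 y 0.4 base z 4.0 F bed [10.3, -2.6, -7.2] roterr [0.08 0.   0.42] torq [-0.46 -2.34 -0.41]
```

View pics/seat.png

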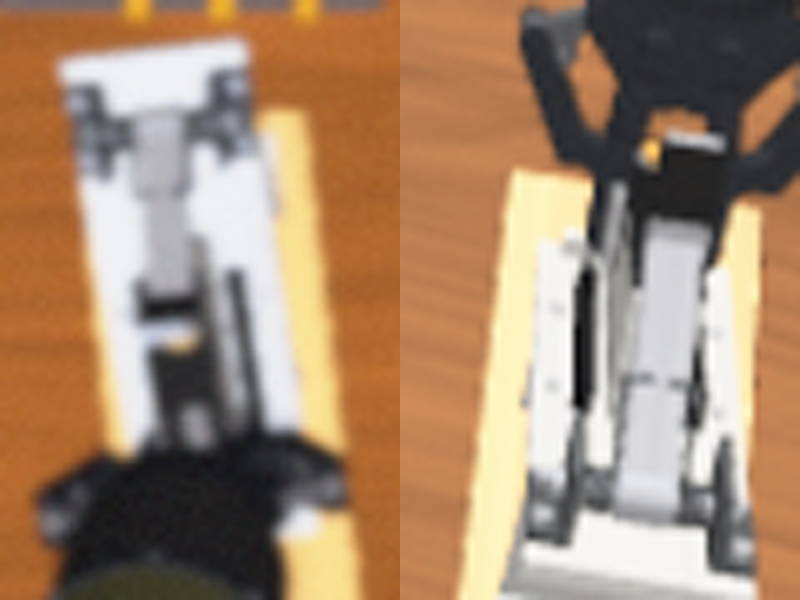

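The ledge is reached: bed-x force jumped about 8 N over a 0.6 mm move at centre x ≈ 68. In the picture the cell sits between the rails with the finger on its upper end (top crop (165,295)). Relieving the push and releasing.

```bash
python3 -m jog '[{"x":0,"y":-0.001,"z":-0.0003,"ax":0,"ay":0,"az":0,"jaw":1},{"x":0.0005,"y":-0.0015,"z":-0.0003,"ax":0,"ay":0,"az":0,"jaw":1},{"x":0.0005,"y":-0.0015,"z":-0.0003,"ax":0,"ay":0,"az":0,"jaw":1}]' >/dev/null
python3 chk.py
python3 -m jog '[{"x":0,"y":0,"z":0,"ax":0,"ay":0,"az":0,"jaw":0.68},{"x":0,"y":0,"z":0,"ax":0,"ay":0,"az":0,"jaw":0.64},{"x":0,"y":0,"z":0,"ax":0,"ay":0,"az":0,"jaw":0.6},{"x":0,"y":0,"z":0,"ax":0,"ay":0,"az":0,"jaw":0.55},{"x":0,"y":0,"z":0,"ax":0,"ay":0,"az":0,"jaw":0.5},{"x":0,"y":0,"z":0,"ax":0,"ay":0,"az":0,"jaw":0.4},{"x":0,"y":0,"z":0,"ax":0,"ay":0,"az":0,"jaw":0.3},{"x":0,"y":0,"z":0,"ax":0,"ay":0,"az":0,"jaw":0.3},{"x":0,"y":0,"z":0,"ax":0,"ay":0,"az":0,"jaw":0.3}]' >/dev/null
python3 chk.py
```

```text
t 11.17 grip 0.310 TCP bed [51.1  0.3 41.4] => centre x 68.1 y 0.3 base z 3.4 F bed [4.2, 0.8, 3.1] roterr [ 0.04 -0.    0.3 ] torq [0.17 0.64 0.02]
t 11.92 grip 0.700 TCP bed [49.5 -0.5 40.2] => centre x 66.5 y -0.5 base z 2.2 F bed [0.1, -0.7, -0.5] roterr [ 0.04 -0.09  0.14] torq [-0.14  1.3  -0.  ]
```

Released with near-zero force. Retreating straight off the bed along the tool axis, then back and up.

```bash
python3 -m jog '[{"x":-0.01,"y":0.001,"z":0.0005,"ax":0,"ay":0,"az":0,"jaw":0.3},{"x":-0.03,"y":0.003,"z":0.0005,"ax":0,"ay":0,"az":0,"jaw":0.3},{"x":-0.055,"y":0.006,"z":0.0005,"ax":0,"ay":0,"az":0,"jaw":0.3},{"x":-0.085,"y":0.01,"z":0.0005,"ax":0,"ay":0,"az":0,"jaw":0.3},{"x":-0.115,"y":0.02,"z":0.0005,"ax":0,"ay":0,"az":0,"jaw":0.3},{"x":-0.145,"y":0.04,"z":0.0005,"ax":0,"ay":0,"az":0,"jaw":0.3},{"x":-0.165,"y":0.07,"z":0.0005,"ax":0,"ay":0,"az":0,"jaw":0.3},{"x":-0.175,"y":0.09,"z":0.0005,"ax":0,"ay":0,"az":0,"jaw":0.3},{"x":-0.175,"y":0.09,"z":0.0005,"ax":0,"ay":0,"az":0,"jaw":0.3},{"x":-0.175,"y":0.09,"z":0.0005,"ax":0,"ay":0,"az":0,"jaw":0.3},{"x":-0.175,"y":0.09,"z":0.0005,"ax":0,"ay":0,"az":0,"jaw":0.3}]'
python3 - <<'E'
from plan import *
T=cam("top");S=cam("scene")
for d,n in((T,"top"),(S,"scene")):
    q=(cloud(d)-O).reshape(-1,3)@np.stack([BX,BY,BZ],1)*1000
    t=q[(abs(q[:,1])<20)&(q[:,2]>50)&(q[:,2]<72)&(q[:,0]>-20)&(q[:,0]<95)]
    f=np.polyfit(t[:,0],t[:,2],1); print(n,len(t),"top at x=70: %.1f pitch %.1f"%(np.polyval(f,70),np.degrees(np.arctan(f[0]))),"x min",np.percentile(t[:,0],[.5,2,5]).round(1),"y",[np.percentile(t[abs(t[:,0]-x)<12,1],[4,96]).round(1).tolist() for x in(10,40,75)])
o=np.hstack([cv2.resize(T["image"][100:190,215:275],(400,600),interpolation=cv2.INTER_CUBIC),cv2.resize(S["image"][200:290,355:415],(400,600),interpolation=cv2.INTER_CUBIC)])
cv2.imwrite("pics/end.png",o[:,:,::-1])
cv2.imwrite("pics/endall.png",np.hstack([S["image"][120:300,100:480]])[:,:,::-1].repeat(2,0).repeat(2,1))
E
```

```text
time: 12.83
tool_pos: [0.395, 0.1762, 0.1928]
eef_rot: [[0.498, -0.858, -0.126], [0.062, -0.109, 0.992], [-0.865, -0.502, -0.001]]
force: [-0.6, 0.5, 0.9]
grip_width: 0.699
top 304 top at x=70: 64.2 pitch 2.9 x min [-3.9 -2.5  0.4] y [[-11.4, 14.2], [-11.0, 13.6], [-11.5, 14.1]]
scene 68 top at x=70: 63.0 pitch 3.5 x min [-3.7 -2.2  0.6] y [[-12.5, -1.5], [-12.2, -3.8], [-12.6, -6.0]]
```

View pics/end.png

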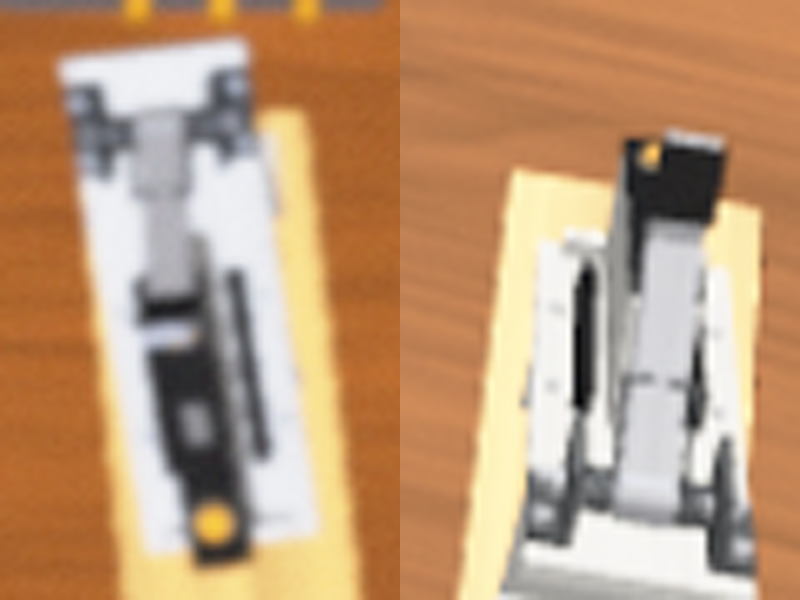

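View pics/endall.png

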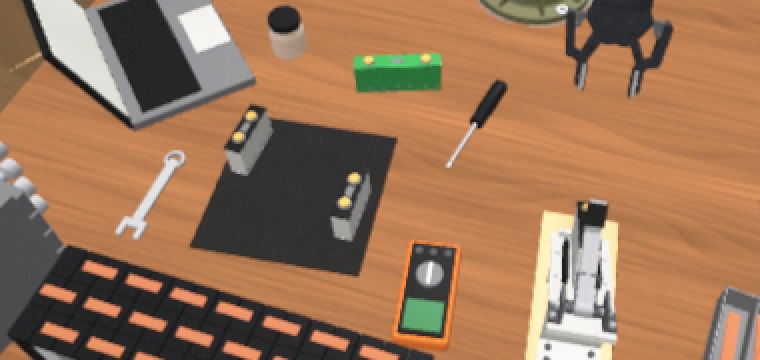

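The cell is between the rails, low end at the ledge line, finger on its upper end; the bystanders are undisturbed. One numeric check for flatness: bed-surface height against cell top, in bins.

Run:
```python
from plan import *
for n in("top","scene"):
    d=cam(n); q=(cloud(d)-O).reshape(-1,3)@np.stack([BX,BY,BZ],1)*1000
    print(n)
    for x in range(5,140,15):
        s=q[abs(q[:,0]-x)<7.5]; c=s[(abs(s[:,1]-1)<9)&(s[:,2]>40)&(s[:,2]<80)]; b=s[(abs(s[:,1])>27)&(abs(s[:,1])<37)&(abs(s[:,2])<14)]
        print(x,"cell top",len(c),np.median(c[:,2]).round(1) if len(c) else None,"bed",len(b),np.median(b[:,2]).round(1) if len(b) else None)
for w in("mat shorts",):
    d=cam("top"); sub=cloud(d)[130:215,338:430]; m=((sub[...,2]>.052)&(sub[...,2]<.085)).astype(np.uint8); k,l,st,ce=cv2.connectedComponentsWithStats(m)
    for i in range(1,k):
        if st[i,4]>100: print(cv2.minAreaRect((sub[l==i][:,:2]*1000).astype(np.float32)))
```

```text
top
5 cell top 29 61.4 bed 33 1.2
20 cell top 32 63.8 bed 28 0.6
35 cell top 30 62.6 bed 28 1.3
50 cell top 28 63.5 bed 27 0.4
65 cell top 32 65.2 bed 31 0.3
80 cell top 30 64.5 bed 27 0.1
95 cell top 29 65.6 bed 31 1.0
110 cell top 7 65.6 bed 29 0.3
125 cell top 2 72.1 bed 31 -0.1
scene
5 cell top 3 60.2 bed 13 -0.5
20 cell top 10 63.5 bed 14 -0.5
35 cell top 5 61.9 bed 13 -0.6
50 cell top 5 61.7 bed 22 0.1
65 cell top 3 63.3 bed 21 -0.6
80 cell top 3 64.1 bed 23 -0.5
95 cell top 2 65.0 bed 20 0.3
110 cell top 0 None bed 28 -0.1
125 cell top 3 79.4 bed 19 -0.5
((576.3006591796875, -130.79730224609375), (88.88220977783203, 27.790678024291992), 2.288285732269287)
((516.51171875, -320.90643310546875), (28.9094181060791, 90.00455474853516), 88.90513610839844)
```

The bed is flat at about 0 mm, but the cell's top rises about 3° towards the finger (61 to 65.6 mm), so it may not be lying fully flat. Averaging several depth frames to be sure.

```bash
cat > seat.py <<'E'
from plan import *
ax=np.stack([BX,BY,BZ],1)
for n in("top","scene"):
    fr=[cam(n) for _ in range(8)]; zz=np.stack([f["z_map"] for f in fr]); zz[zz<=0]=np.nan
    d=fr[0]; d["z_map"]=np.nan_to_num(np.nanmedian(zz,0)).astype(np.float32)
    Q=(cloud(d)-O)@ax*1000; q=Q.reshape(-1,3)
    lum=d["image"].max(2).reshape(-1)
    k=(lum<70)&(abs(q[:,1]-1)<12)&(q[:,2]>50)&(q[:,2]<75)&(q[:,0]>0)&(q[:,0]<100)
    t=q[k]; A=np.c_[np.ones(len(t)),t[:,0]-60,t[:,1]]; f=least=np.linalg.lstsq(A,t[:,2],rcond=None)[0]; r=t[:,2]-A@f
    print(n,"noise/frame",np.nanmedian(np.nanstd(zz,0)).round(4),"black top n",len(t),"z@60 %.1f pitch %.2f roll %.2f rms %.2f"%(f[0],np.degrees(f[1]),np.degrees(f[2]),r.std()))
    b=q[(abs(q[:,1])>27)&(abs(q[:,1])<37)&(abs(q[:,2])<10)&(q[:,0]>5)&(q[:,0]<125)]
    g=np.linalg.lstsq(np.c_[np.ones(len(b)),b[:,0]-60,b[:,1]],b[:,2],rcond=None)[0]; print("   bed n",len(b),"z@60 %.1f pitch %.2f roll %.2f"%(g[0],*np.degrees(g[1:])))
    u=q[(abs(q[:,1])<16)&(q[:,2]>85)&(q[:,2]<150)&(q[:,0]>80)&(q[:,0]<160)]
    if len(u): print("   finger tip: max z",np.percentile(u[:,2],[90,98]).round(1),"x at top",np.median(u[u[:,2]>np.percentile(u[:,2],85),0]).round(1))
    for x in(10,35,60,85):
        s=q[(abs(q[:,0]-x)<8)&(q[:,2]>52)&(q[:,2]<70)&(abs(q[:,1])<22)]
        if len(s)>5: print("   x",x,"y",s[:,1].min().round(1),s[:,1].max().round(1))
E
python3 seat.py; python3 -c "
from plan import *
print(bot.state()['time'])"
```

```text
top noise/frame 0.0029 black top n 153 z@60 63.8 pitch 3.10 roll 0.64 rms 1.04
   bed n 233 z@60 0.6 pitch 0.35 roll -0.06
   finger tip: max z [124.7 125.5] x at top 124.2
   x 10 y -11.5 14.9
   x 35 y -11.5 15.3
   x 60 y -11.5 15.2
   x 85 y -11.5 15.1
scene noise/frame 0.0023 black top n 26 z@60 62.1 pitch 2.86 roll -4.99 rms 0.28
   bed n 162 z@60 -0.3 pitch 0.14 roll 0.08
   finger tip: max z [123.2 123.9] x at top 127.4
   x 10 y -11.4 -1.3
   x 35 y -11.9 -3.5
   x 60 y -12.3 -4.3
   x 85 y -12.5 -7.4
13.8833
```

Run:
```python
from plan import *
ax=np.stack([BX,BY,BZ],1)
def ang(Q,tag):
    q=Q.reshape(-1,3); u=q[(abs(q[:,1])<14)&(q[:,0]>75)&(q[:,0]<190)&(q[:,2]>20)]
    # finger points: bearing from the pivot (est frame)
    for px in(188,185):
        v=u-[px,0,12]; r=np.hypot(v[:,0],v[:,2]); th=np.degrees(np.arctan2(v[:,2],-v[:,0]))
        print(tag,px,[(a,len(th[(r>a)&(r<a+15)]),np.median(th[(r>a)&(r<a+15)]).round(1)) for a in(45,60,75,105,117)])
for n in("top","scene"):
    Q=(np.load(n+"0.npz")["W"]-O)@ax*1000; ang(Q,n+" rest")
    ang((cloud(cam(n))-O)@ax*1000,n+" now")
# bed around the rails now: any structure?  -y side strip heights between cell and rail, and rail heights
d=cam("top"); q=((cloud(d)-O)@ax*1000).reshape(-1,3)
for x in range(25,150,10):
    s=q[abs(q[:,0]-x)<6]; print(x,[(y,np.median(s[abs(s[:,1]-y)<2,2]).round(0) if (abs(s[:,1]-y)<2).any() else None) for y in(-26,-22,-18,-15,16,19,22,26)])
```

```text
top rest 188 [(45, 39, np.float64(45.8)), (60, 31, np.float64(42.8)), (75, 34, np.float64(42.5)), (105, 23, np.float64(50.2)), (117, 42, np.float64(52.6))]
top rest 185 [(45, 41, np.float64(47.9)), (60, 30, np.float64(44.8)), (75, 34, np.float64(43.9)), (105, 26, np.float64(51.8)), (117, 43, np.float64(53.8))]
top now 188 [(45, 34, np.float64(54.4)), (60, 48, np.float64(52.0)), (75, 51, np.float64(50.0)), (105, 76, np.float64(28.7)), (117, 66, np.float64(58.5))]
top now 185 [(45, 40, np.float64(56.7)), (60, 51, np.float64(53.5)), (75, 50, np.float64(51.7)), (105, 77, np.float64(29.2)), (117, 57, np.float64(61.3))]
scene rest 188 [(45, 52, np.float64(45.7)), (60, 51, np.float64(43.6)), (75, 48, np.float64(42.1)), (105, 68, np.float64(50.9)), (117, 52, np.float64(52.9))]
scene rest 185 [(45, 51, np.float64(48.1)), (60, 51, np.float64(45.3)), (75, 51, np.float64(43.6)), (105, 68, np.float64(52.6)), (117, 42, np.float64(54.4))]
scene now 188 [(45, 71, np.float64(53.3)), (60, 78, np.float64(51.9)), (75, 75, np.float64(50.7)), (105, 84, np.float64(59.3)), (117, 63, np.float64(61.4))]
scene
[... 1817 characters left out ...]
, (-22, np.float64(3.0)), (-18, np.float64(15.0)), (-15, np.float64(10.0)), (16, None), (19, None), (22, np.float64(11.0)), (26, np.float64(10.0))]
125 [(-26, np.float64(1.0)), (-22, np.float64(-2.0)), (-18, np.float64(2.0)), (-15, np.float64(4.0)), (16, np.float64(64.0)), (19, None), (22, np.float64(0.0)), (26, np.float64(-2.0))]
135 [(-26, np.float64(0.0)), (-22, np.float64(-2.0)), (-18, np.float64(1.0)), (-15, np.float64(0.0)), (16, None), (19, np.float64(6.0)), (22, np.float64(2.0)), (26, np.float64(1.0))]
145 [(-26, np.float64(-1.0)), (-22, np.float64(2.0)), (-18, np.float64(1.0)), (-15, np.float64(-2.0)), (16, None), (19, np.float64(1.0)), (22, np.float64(-1.0)), (26, np.float64(3.0))]
```

Two independent signs agree that the nose sits about 2.7° (about 6 mm) high: the top-face pitch, and the finger at 0.15 instead of about 0.12. The cell probably tipped slightly in the grip at first finger contact. I'll bring the closed fingertips gently onto its top near x ≈ 82, clear of the finger and terminals, to seat it.

```bash
python3 -c "
from plan import *
print(row(bed([10,1.5,140]),Rbed));print(row(bed([82,1.5,130]),Rbed)); print(row(bed([82,1.5,79]),Rbed))"
```

```text
x 0.0752 y -0.0507 z 0.0014 ax 0.0008 ay -0.0015 az 0.0026
x 0.0854 y -0.1227 z 0.0013 ax 0.0008 ay -0.0015 az 0.0026
x 0.1364 y -0.1226 z 0.0014 ax 0.0008 ay -0.0015 az 0.0026
```

```bash
python3 -m jog '[{"x":0,"y":-0.03,"z":0.0014,"ax":0,"ay":0,"az":0,"jaw":0.6},{"x":0,"y":-0.06,"z":0.0014,"ax":0,"ay":0,"az":0,"jaw":1},{"x":0,"y":-0.09,"z":0.0014,"ax":0,"ay":0,"az":0,"jaw":1},{"x":0.01,"y":-0.115,"z":0.0014,"ax":0,"ay":0,"az":0,"jaw":1},{"x":0.035,"y":-0.1227,"z":0.0014,"ax":0,"ay":0,"az":0,"jaw":1},{"x":0.065,"y":-0.1227,"z":0.0014,"ax":0,"ay":0,"az":0,"jaw":1},{"x":0.095,"y":-0.1227,"z":0.0014,"ax":0,"ay":0,"az":0,"jaw":1},{"x":0.115,"y":-0.1227,"z":0.0014,"ax":0,"ay":0,"az":0,"jaw":1},{"x":0.127,"y":-0.1227,"z":0.0014,"ax":0,"ay":0,"az":0,"jaw":1},{"x":0.134,"y":-0.1227,"z":0.0014,"ax":0,"ay":0,"az":0,"jaw":1},{"x":0.135,"y":-0.1227,"z":0.0014,"ax":0,"ay":0,"az":0,"jaw":1},{"x":0.135,"y":-0.1227,"z":0.0014,"ax":0,"ay":0,"az":0,"jaw":1}]' >/dev/null; python3 chk.py
python3 -m jog '[{"x":0.001,"y":0,"z":0,"ax":0,"ay":0,"az":0,"jaw":1},{"x":0.002,"y":0,"z":0,"ax":0,"ay":0,"az":0,"jaw":1},{"x":0.003,"y":0,"z":0,"ax":0,"ay":0,"az":0,"jaw":1},{"x":0.004,"y":0,"z":0,"ax":0,"ay":0,"az":0,"jaw":1},{"x":0.004,"y":0,"z":0,"ax":0,"ay":0,"az":0,"jaw":1}]' >/dev/null; python3 chk.py
```

```text
t 15.03 grip 0.003 TCP bed [82.3  1.5 80.5] => centre x 99.3 y 1.5 base z 42.5 F bed [1.2, 0.5, 1.0] roterr [ 0.06 -0.11  0.15] torq [-0.13  1.35 -0.01]
t 15.45 grip -0.001 TCP bed [82.2  1.6 76.5] => centre x 99.2 y 1.6 base z 38.5 F bed [0.1, 0.1, 0.3] roterr [ 0.05 -0.07  0.17] torq [-0.2   1.37  0.01]
```

```bash
for i in 1 2 3; do python3 -m jog '[{"x":0.0007,"y":0,"z":0,"ax":0,"ay":0,"az":0,"jaw":1},{"x":0.0013,"y":0,"z":0,"ax":0,"ay":0,"az":0,"jaw":1},{"x":0.0013,"y":0,"z":0,"ax":0,"ay":0,"az":0,"jaw":1}]' >/dev/null; python3 chk.py; done
```

```text
t 15.70 grip -0.000 TCP bed [82.   1.4 74.9] => centre x 99.0 y 1.4 base z 36.9 F bed [-0.5, -0.4, -0.2] roterr [ 0.05 -0.1   0.14] torq [-0.19  1.37 -0.02]
t 15.95 grip -0.000 TCP bed [82.   1.4 73.5] => centre x 99.0 y 1.4 base z 35.5 F bed [0.5, 0.1, 1.0] roterr [ 0.05 -0.1   0.13] torq [-0.15  1.41  0.06]
t 16.20 grip -0.000 TCP bed [82.2  1.5 72.4] => centre x 99.2 y 1.5 base z 34.4 F bed [0.0, -0.0, 0.8] roterr [ 0.05 -0.09  0.15] torq [-0.11  1.42  0.07]
```

No contact even with the tips at 61.4 mm: the top is lower there than the depth says. Continuing to touch.

```bash
for i in 1 2 ; do python3 -m jog '[{"x":0.0005,"y":0,"z":0,"ax":0,"ay":0,"az":0,"jaw":1},{"x":0.001,"y":0,"z":0,"ax":0,"ay":0,"az":0,"jaw":1},{"x":0.001,"y":0,"z":0,"ax":0,"ay":0,"az":0,"jaw":1}]' >/dev/null; python3 chk.py; done
python3 - <<'E'
from plan import *
ax=np.stack([BX,BY,BZ],1)
for n in("scene",):
    Q=(cloud(cam(n))-O)@ax*1000; q=Q.reshape(-1,3); u=q[(abs(q[:,1])<14)&(q[:,0]>75)&(q[:,0]<190)&(q[:,2]>20)]
    v=u-[188,0,12]; r=np.hypot(v[:,0],v[:,2]); th=np.degrees(np.arctan2(v[:,2],-v[:,0])); print([np.median(th[(r>a)&(r<a+15)]).round(1) for a in(45,60,75,105)],"rest 45.7 43.6 42.1 50.9")
E
```

```text
t 16.45 grip -0.005 TCP bed [82.2  1.5 72.3] => centre x 99.2 y 1.5 base z 34.3 F bed [-8.3, 0.4, 13.9] roterr [ 0.03 -0.11  0.13] torq [-0.47  4.19  0.04]
t 16.70 grip 0.003 TCP bed [82.3  1.4 72.3] => centre x 99.3 y 1.4 base z 34.3 F bed [-15.4, 0.8, 26.4] roterr [ 0.01 -0.12  0.13] torq [-0.7   6.91  0.12]
[np.float64(51.8), np.float64(49.4), np.float64(49.0), np.float64(56.9)] rest 45.7 43.6 42.1 50.9
```

A firm stop at z = 61.3 mm, so the cell is now flat. The finger reads about 6.2–6.5° = 0.11 rad, close to the seated 0.12. Backing off straight up at once.

```bash
python3 -m jog '[{"x":-0.003,"y":0,"z":0,"ax":0,"ay":0,"az":0,"jaw":1},{"x":-0.012,"y":0,"z":0,"ax":0,"ay":0,"az":0,"jaw":1},{"x":-0.04,"y":0,"z":0,"ax":0,"ay":0,"az":0,"jaw":1},{"x":-0.075,"y":0.01,"z":0,"ax":0,"ay":0,"az":0,"jaw":1},{"x":-0.11,"y":0.03,"z":0,"ax":0,"ay":0,"az":0,"jaw":1},{"x":-0.14,"y":0.06,"z":0,"ax":0,"ay":0,"az":0,"jaw":1},{"x":-0.145,"y":0.09,"z":0,"ax":0,"ay":0,"az":0,"jaw":1},{"x":-0.145,"y":0.12,"z":0,"ax":0,"ay":0,"az":0,"jaw":1},{"x":-0.145,"y":0.12,"z":0,"ax":0,"ay":0,"az":0,"jaw":1},{"x":-0.145,"y":0.12,"z":0,"ax":0,"ay":0,"az":0,"jaw":1}]'; python3 seat.py
python3 - <<'E'
from plan import *
ax=np.stack([BX,BY,BZ],1)
for n in("scene","top"):
    Q=(cloud(cam(n))-O)@ax*1000; q=Q.reshape(-1,3); u=q[(abs(q[:,1])<14)&(q[:,0]>75)&(q[:,0]<190)&(q[:,2]>20)]
    v=u-[188,0,12]; r=np.hypot(v[:,0],v[:,2]); th=np.degrees(np.arctan2(v[:,2],-v[:,0])); print([np.median(th[(r>a)&(r<a+15)]).round(1) for a in(45,60,75,105)])
    t=q[(abs(q[:,1]-1)<12)&(q[:,2]>54)&(q[:,2]<66)&(q[:,0]<40)&(q[:,0]>-20)]; print("low end x",np.percentile(t[:,0],[.5,2,5]).round(1))
E
```

```text
time: 17.58
tool_pos: [0.3961, 0.1785, 0.1947]
eef_rot: [[0.499, -0.857, -0.13], [0.067, -0.111, 0.992], [-0.864, -0.504, 0.002]]
force: [-0.2, 0.1, 0.9]
grip_width: 0.002
top noise/frame 0.0029 black top n 121 z@60 60.6 pitch 0.18 roll 0.43 rms 0.96
   bed n 234 z@60 0.6 pitch 0.09 roll -0.00
   finger tip: max z [122.5 123.9] x at top 121.8
   x 10 y -11.6 15.4
   x 35 y -11.5 15.4
   x 60 y -11.5 15.0
   x 85 y -11.5 15.3
scene noise/frame 0.0023 black top n 25 z@60 59.6 pitch 0.27 roll -0.05 rms 0.29
   bed n 163 z@60 -0.3 pitch 0.16 roll 0.01
   finger tip: max z [120.5 121.2] x at top 122.9
   x 10 y -12.7 -0.3
   x 35 y -11.5 -3.5
   x 60 y -11.8 -6.4
   x 85 y -12.0 -6.8
[np.float64(51.5), np.float64(49.5), np.float64(49.0), np.float64(57.1)]
low end x [-2.6 -1.4  0.9]
[np.float64(51.8), np.float64(48.7), np.float64(47.9), np.float64(26.1)]
low end x [-1.5 -1.2 -0.3]
```

```bash
python3 -c "
from bench import bot
print(bot.finish_job())"
```

```text
the job is handed in; nothing more can be done
None
```

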